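Restock the sample jar lane and clip its cover on

TASK

In the open lane box, pull the old amber jar forward until it stands at the front wall (the low end, nearest you), then take the other white-capped amber jar from the bench and set it down upright behind it, without dropping it in. Then close the box with the purple cover lying on the bench: hook its yellow lower lip under the dark ledge at the low end, swing the top edge down and press until it snaps under the ball catch and lies flush. Leave everything else on the bench where it is.

Things in the scene. Friction and masses are not known exactly. Their poses are not given: they have to be found in the camera images.
- lane (a point): Mid-point of the lane box's inner floor, 6 mm above the bench. Axes: x along the lane from its low front end (nearest the robot) to its high back end, y across, z up. Fixed light grey box, open on top, outside 188 mm long (x -94 to 94), 120 wide. Inside x runs from -67 (front wall) to 58 and y from -46 to 46. The side walls slope up 15 degrees: 62 mm over the bench at the front, about 110 at the back.
- front_wall (a point): Foot of the lane's front wall, on the inner floor, same axes as lane (lane x = -67 mm). A jar touching the wall has its centre 20 mm behind it (x +20); a gap up to 15 mm is fine. Two steel guide rails 10 mm high run along the floor at y = -29 to -24 and 24 to 29 mm: the jars stand between them.
- deck: Sloped top of the box, for the cover. Origin: mid-width, at the end stop at the low end (lane x = -94), 62 mm above the bench. x up the slope (15 degrees), y across, z normal to it, outwards; z = 0 carries the cover's underside. x = 0 to 28 mm is a solid shelf for the lip, 28 to 155 open, then a solid rim. Cheeks at y = -54 and 54 rise 5 mm (4 mm play each side). Closed cover: axes as the deck's.
- ledge (a point): Middle of the free (up-slope) lower edge of the dark ledge at the low end; axes as deck, at deck x = 12, z = 10 mm. The ledge bridges the full width over deck x = 0 to 12 mm, 10 mm above the plane, top at 14 mm; the end stop is at x = 0. The cover's lip lies under it when closed. With the cover raised 20 degrees from the plane the lip goes all the way in; flat it cannot.
- ball (a point): Nose of the sprung steel ball catch (ball 12 mm) at the high end; axes as deck, at deck x = 162, z = 10.8 mm: 3 mm over the closed cover's top edge. It sits in a dark block 44 mm wide (y), 21 mm tall, from deck x = 169 to 181. Pressing the cover's top edge down past the ball takes about 2 to 5 N at that edge; the ball then snaps over it and holds it.
- cover_rib (a point): Centre of the white grip rib on the loose purple cover. Cover axes: x from lip to top edge, y across, z out of its outer face. Plate 165 mm (x) by 100, 5 thick, about 160 g; at first flat on the bench, outer face up. Rib 60 mm long (x), 12 thick (y), 30 tall (z -15 to 15 about this point), to be pinched across y. This point is 20 mm above the underside and 92.5 mm from the lip's end.
- cover_lip (a point): Middle of the end of the cover's lower lip, on the underside; cover axes; from cover_rib at x -92.5, z -20 mm. The lip is the last 16 mm of the plate, yellow, full width, 4 mm thick. Closed: deck x = 0 to 3, z = 0.
- cover_top (a point): Middle of the cover's top edge, on the outer face; cover axes; from cover_rib at x +72.5, z -15 mm. Closed: deck x = 165 to 168, z = 5 mm.
- old_jar_mid (a point): Centre (half-way up) of the old jar, which stands in the back half of the lane box: amber jar, 40 mm diameter, 48 mm tall; its white cap is the upper 15 mm (41 mm diameter). About 90 g. z is up.
- new_jar_mid (a point): Centre of the new jar, same make and size, standing on the bench to the right of the box (-y).
- black_jar: Bystander: the same jar with a black cap, not to be used. Origin at the middle of its underside.
- lids: Bystander: stack of three white lids, 60 mm diameter, 36 mm tall, origin at the middle of its underside.
- beaker_a: Bystander: foil-topped steel beaker, 94 mm diameter, 100 mm tall, origin at the middle of its underside.
- beaker_b: Bystander: another such beaker.
- cup: Bystander: clear plastic cup, 70 mm diameter, 75 mm tall, origin at the middle of its underside.
- spatula: Bystander: spatula, 200 mm long, lying on the bench.
Mind the look-alikes: they are no part of the job. Leave any green or red look-alike of the part that bears old_jar_mid alone.

How it is judged:
On the way, in this order (a step that is already met when the one before it is completed fails the run):
1. the old jar stands upright at the front wall of the lane (z of old_jar_mid in the frame of lane between 0.019 and 0.029 m and y of old_jar_mid in the frame of lane between -0.01 and 0.01 m and angle between old_jar_mid's own z axis and vertical below 0.12 rad and x of old_jar_mid in the frame of lane between -0.055 and -0.032 m), for 0.2 s.
2. the new jar stands upright in the lane behind the old one, which is still at the front (all of step 1 and z of new_jar_mid in the frame of lane between 0.019 and 0.029 m and y of new_jar_mid in the frame of lane between -0.01 and 0.01 m and angle between new_jar_mid's own z axis and vertical below 0.12 rad and x of new_jar_mid in the frame of lane between -0.01 and 0.045 m), for 0.2 s.
At the end, for the whole second after the job is handed in: Old jar upright between the rails, within 15 mm of the front wall; new jar upright on the floor behind it; cover shut: lip under the ledge by 4 mm or more, top edge under the ball and no more than 3 mm proud, lying within 0.08 rad of the deck; all at rest (all of step 2 and x of cover_lip in the frame of deck between -0.004 and 0.008 m and z of cover_lip in the frame of deck between -0.004 and 0.0065 m and z of cover_top in the frame of deck between 0.001 and 0.008 m and angle between the z axis of cover_lip and the z axis of deck, either way round below 0.08 rad and linear speed of each of cover, new_jar, old_jar below 0.02 m/s); the robot touches nothing.
It fails at once if something else on the bench is pushed more than 40 mm (distance of any of black_jar, lids, beaker_a, beaker_b, cup, spatula from where it was at the start of the episode above 0.04 m).
It fails at once if a jar, stack, beaker or cup standing by is tipped over (angle between any of black_jar, lids, beaker_a, beaker_b, cup's own z axis and vertical above 0.5 rad).
It fails at once if the new jar is dropped into the lane (falls faster than 0.6 m/s inside the box) (horizontal distance between new_jar_mid and lane below 0.08 m and z of new_jar_mid in the frame of lane below 0.074 m and linear speed of new_jar above 0.6 m/s).
It also fails if it takes over 72 s, if anything falls off the work surface, if the arm or the gripper's body presses on something with over 40 N, if the wrist force passes 120 N, or if a joint passes its speed limit or range.

ROBOT

A 6-joint arm with a two-finger parallel gripper is mounted at the origin on the work surface. World frame = base frame: x ahead of the robot, y to its left, z up, the work surface at z = 0. Lengths are in m, angles in rad, forces in N, time in s.
With the tool pointing down it reaches from about 0.3 to 0.775 m from the base axis. Payload 14.6 kg.
Tool frame: the origin (TCP) lies on the centre line of the jaws, within the pads' length; the fingertips stand 11 mm ahead of it and the grasp point (between the pads) lies 8 mm behind it; y points along the fingers, x is the direction in which the jaws open and shut, and the axes are right-handed (so a half turn about y gives the same grasp; the last joint's range is limited). The gripper opens to 94 mm and grips with 3 to 60 N. Pads are 16 mm wide; open, the fingers measure 119 mm over their backs; the gripper's body (75 mm by 177 mm) begins 78 mm behind the grasp point.
Start: joints at [-1.367, 0.3, 1.521, -0, 1.321, -0.067], TCP at [0.147, -0.53, 0.216] pointing down, gripper open.
Joint ranges: [-3.03, 3.03], [-0.79, 2.21], [0.23, 2.52], [-1.04, 4.18], [0, 3.07], [-2.55, 2.55]. Speed limits (rad/s): [2.22, 2.22, 2.57, 3.14, 3.14, 3.14].

INTERFACE

Orientations are given as [roll, pitch, yaw] about the fixed x, y, z axes, in that order (R = Rz(yaw) Ry(pitch) Rx(roll)).
In Python, from station import ctrl, imaging gives the robot as it stands. The module is installed in compiled form; this text tells all that it offers.
- The arm moves only by the tool apply_moves, never from a script. Its argument "deltas" is a list of rows, each an object with "dp": the shift along the tool's x, y, z in m, a list of three; "roll": the turn about the tool's y in rad; "grip": the closure, from -1 (fully open) to 1 (shut). In form: [{"dp": [tx, ty, tz], "roll": roll, "grip": grip}, ...]. A call has 1 to 10 rows; each row shifts and turns the commanded pose from where the row before left it, along the tool's axes as they then stand; what a row does not reach is not made up. A row lasts 1/8 s, in which the tool goes at most 62.5 mm and 10.7 degrees, less where a joint would pass 70% of its speed; a pose out of reach is approached as far as the arm can. A call with a gripper value outside its range is refused whole. The fingers move at their own pace and stop on an object; "newtons" is the grip in N (left out, the last holds). Time passes only in rows, so rows that do not move let the fingers close. It gives the time, the measured TCP pose, the force and the opening at its end, in the units of the state.
- ctrl.get_obs(): the state, without advancing time (a new reading comes with each control period).
- imaging.camera(name): name is "side" or "top" or "wrist"; returns the picture (400x640x3 uint8, blue, green, red); there is no depth.
- imaging.camera_info(name): a dict with "K" (3x3 intrinsics, pixels), "world_from_camera" (4x4, takes a point from camera to world coordinates). Camera axes: x right, y down, z forward; pixel columns grow to the right and rows downward; lengths in m; the calibration is good to about 2 mm. A picture is of the moment at which its call begins: read the wrist's pose just before it. camera_info takes no time and is no camera call; for the wrist camera it gives the pose at the moment of the call.
- ctrl.hand_in(): hands the job in, once; it reports no verdict.
The state is a dict: "time_s": time; "qpos": joint angles; "joint_vel": joint speeds; "tau": joint torques, N m; "ee_pos": TCP position; "eef_rot": TCP orientation; "force": force on the tool from outside, world axes, zero at the start; "moment": the same for the moment, N m; "grip_width": finger opening in m.
Only numpy, scipy, OpenCV 4.12 (cv2) and the standard library are available. Lean on these libraries where they do the work, as an engineer would, in place of code of your own. Each camera call takes 0.05 s, during which the arm holds its last target. There are 200 camera calls.

## Working session

There is one attempt and no reset: what is moved stays moved. The work goes in short steps, Python scripts to look and compute and a tool call to move; the robot and the scene stay as the last step left them, time stands still between calls to the robot, and variables do not carry over. Pictures are saved under pics/ and viewed, about 8 in all and at most 12, crops included, and the job is handed in when it is done.

Besides the shell and the picture viewer there is one more tool, called after "Request:" as a command line: name --argument value ..., lists and objects as JSON in quotes. apply_moves: Moves the arm, as the interface text tells. Its arguments: {"type":"object","properties":{"deltas":{"type":"array"},"newtons":{"type":"number"}},"required":["deltas"]}

```bash
mkdir -p pics; ls; cat > h.py <<'E'
from station import ctrl, imaging
import numpy as np, cv2
from scipy.spatial.transform import Rotation as R
def cam(n):
    i=imaging.camera_info(n); im=imaging.camera(n); return im,np.array(i["K"]),np.array(i["world_from_camera"])
def ray(K,T,u,v):
    d=T[:3,:3]@np.linalg.solve(K,[u,v,1.]); return T[:3,3],d/np.linalg.norm(d)
def plane(K,T,u,v,z):
    o,d=ray(K,T,u,v); return o+d*(z-o[2])/d[2]
def tri(rs):
    A=sum(np.eye(3)-np.outer(d,d) for o,d in rs); b=sum((np.eye(3)-np.outer(d,d))@o for o,d in rs); return np.linalg.solve(A,b)
def proj(K,T,p):
    q=K@(T[:3,:3].T@(np.array(p)-T[:3,3])); return q[:2]/q[2]
E
python3 - <<'E'
from h import *
print(ctrl.get_obs())
for n in("top","side","wrist"):
    im,K,T=cam(n); cv2.imwrite(f"pics/{n}0.png",im); np.savez(f"{n}0.npz",im=im,K=K,T=T); print(n,K.round(1).tolist(),T.round(3).tolist())
E
```

```text
pics
{'time_s': 0.0, 'qpos': array([-1.36660614e+00,  3.00445143e-01,  1.52157609e+00, -4.13071431e-05,
        1.32069114e+00, -6.66184950e-02]), 'joint_vel': array([ 4.04142466e-04, -1.47133960e-03,  2.77668552e-04,  2.63730833e-06,
        2.03193046e-03, -7.16679672e-04]), 'tau': array([-4.24569644e-04, -5.31802511e+01, -3.52738237e+01,  7.08405278e-02,
        2.44555034e-02, -7.83539804e-05]), 'ee_pos': array([ 0.14705811, -0.5297194 ,  0.21590267]), 'eef_rot': array([-1.57076171e+00,  1.11989739e-03, -1.29997738e+00]), 'force': array([-1.08522435, -0.23763098,  0.23867032]), 'moment': array([-0.01353284, -0.03860261,  0.0967959 ]), 'grip_width': 0.09410471817362664}
top [[375.8, 0.0, 316.8], [0.0, 375.8, 195.1], [0.0, 0.0, 1.0]] [[-0.007, -0.997, 0.074, 0.529], [-1.0, 0.007, -0.003, -0.04], [0.002, -0.074, -0.997, 1.052], [0.0, 0.0, 0.0, 1.0]]
side [[498.2, 0.0, 324.1], [0.0, 498.2, 200.2], [0.0, 0.0, 1.0]] [[-0.976, -0.146, 0.158, 0.386], [-0.215, 0.723, -0.657, 0.835], [-0.018, -0.676, -0.737, 1.094], [0.0, 0.0, 0.0, 1.0]]
wrist [[343.5, 0.0, 318.1], [0.0, 343.5, 203.3], [0.0, 0.0, 1.0]] [[0.268, -0.929, -0.255, 0.22], [-0.964, -0.258, -0.07, -0.509], [-0.001, 0.264, -0.964, 0.384], [0.0, 0.0, 0.0, 1.0]]
```

View pics/top0.png

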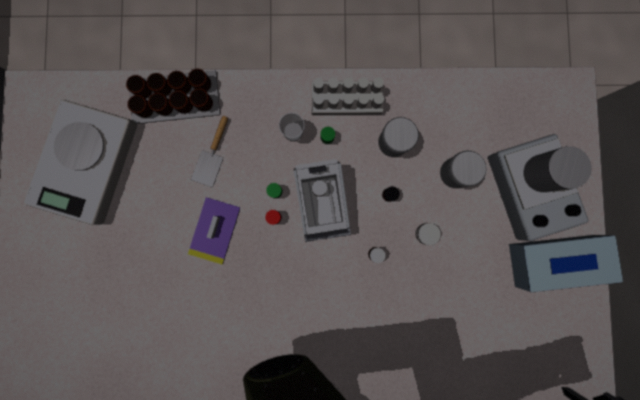

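View pics/side0.png

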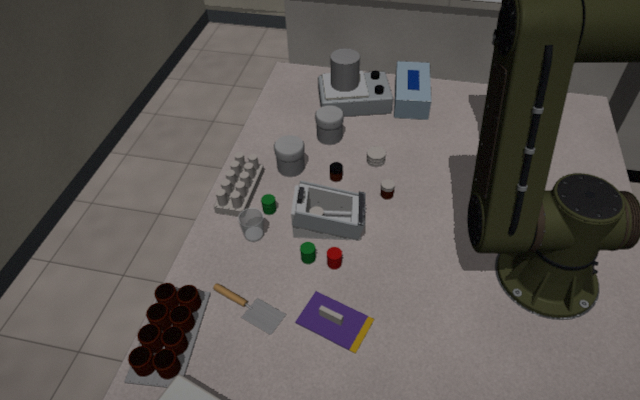

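Top view: box around (322,200) with the old jar's white cap at (320,187), new jar's cap at (377,255), cover at (214,231) with its yellow lip at lower left, lids (429,233), black jar (391,194), and green/red look-alikes left of the box. The side view agrees.

```bash
cat > m.py <<'E'
from h import *
def comps(m,amin=20):
    n,l,s,c=cv2.connectedComponentsWithStats(m.astype(np.uint8)); return [(s[i],c[i],l==i) for i in range(1,n) if s[i][4]>=amin]
D={n:np.load(f"{n}0.npz") for n in("top","side")}
rays={}
for n,d in D.items():
    hsv=cv2.cvtColor(d["im"],cv2.COLOR_BGR2HSV); H,S,V=cv2.split(hsv)
    pm=(H>120)&(H<145)&(S>110); ym=(H>18)&(H<35)&(S>150)&(V>80)
    for nm,m in(("purple",pm),("yellow",ym)):
        cs=comps(m); k=max(cs,key=lambda c:c[0][4]); pts=np.argwhere(k[2])[:,::-1].astype(np.float32)
        print(n,nm,k[0],k[1].round(1),cv2.minAreaRect(pts))
        print([plane(d["K"],d["T"],*p,0.005).round(3).tolist() for p in cv2.boxPoints(cv2.minAreaRect(pts))])
        print(plane(d["K"],d["T"],*k[1],.005).round(4))
for nm,uv in dict(old=(320,187),new=(377,255),lids=(429,233),black=(391,194),green=(275,190),red=(273,217),cup=(292,126),bk=(400,137)).items():
    d=D["top"]; print(nm,plane(d["K"],d["T"],*uv,.054 if nm=="old" else .048).round(3))
a=cv2.resize(D["top"]["im"][150:280,280:450],None,fx=4,fy=4,interpolation=cv2.INTER_CUBIC)
cv2.imwrite("pics/crop1.png",np.clip(a*1.6,0,255).astype(np.uint8))
E
python3 m.py
```

```text
top purple [ 191  199   48   58 1559] [215.2 227.5] ((214.84521484375, 227.29537963867188), (34.36127853393555, 51.6015739440918), 17.354022979736328)
[[0.465, 0.306, 0.005], [0.602, 0.266, 0.005], [0.572, 0.174, 0.005], [0.437, 0.215, 0.005]]
[0.5182 0.2393 0.005 ]
top yellow [189 250  34  14 151] [205.7 256.2] ((205.58258056640625, 256.22479248046875), (34.769100189208984, 4.310218334197998), 16.699243545532227)
[[0.448, 0.313, 0.005], [0.459, 0.309, 0.005], [0.431, 0.217, 0.005], [0.42, 0.22, 0.005]]
[0.4392 0.2645 0.005 ]
side purple [ 296  292   71   57 1861] [331.6 320.4] ((330.8000183105469, 318.9000244140625), (60.37383270263672, 37.565940856933594), 26.56505012512207)
[[0.602, 0.269, 0.005], [0.584, 0.169, 0.005], [0.437, 0.217, 0.005], [0.461, 0.311, 0.005]]
[0.5166 0.2466 0.005 ]
side yellow [350 317  24  36 249] [361.2 334.5] ((361.38214111328125, 334.2122802734375), (6.507614612579346, 38.65717315673828), 29.05460548400879)
[[0.461, 0.312, 0.005], [0.432, 0.216, 0.005], [0.418, 0.222, 0.005], [0.447, 0.317, 0.005]]
[0.4401 0.2687 0.005 ]
old [ 0.624 -0.052  0.054]
new [ 0.443 -0.202  0.048]
lids [ 0.5   -0.341  0.048]
black [ 0.605 -0.242  0.048]
green [0.618 0.069 0.048]
red [0.545 0.074 0.048]
cup [0.792 0.023 0.048]
bk [ 0.759 -0.27   0.048]
```

View pics/crop1.png

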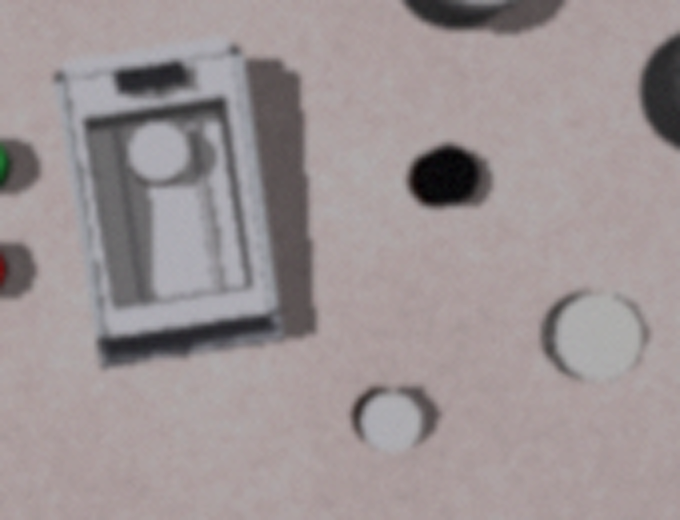

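Crop shows the box open with the ledge at the low end (103–283, ~350), ball block at (152,78), old jar's cap at (160,153), rails, and new jar at (392,420). Box yaw is about 9.5°. Moving the wrist camera in.

Request:
apply_moves --deltas '[{"dp": [-0.029,-0.0034,0.0374],"roll": 0.0105,"grip": -1},{"dp": [-0.029,-0.0034,0.0374],"roll": 0.0105,"grip": -1},{"dp": [-0.029,-0.0034,0.0374],"roll": 0.0105,"grip": -1},{"dp": [-0.029,-0.0034,0.0374],"roll": 0.0105,"grip": -1},{"dp": [-0.029,-0.0034,0.0374],"roll": 0.0105,"grip": -1},{"dp": [-0.029,-0.0034,0.0374],"roll": 0.0105,"grip": -1},{"dp": [-0.029,-0.0034,0.0374],"roll": 0.0105,"grip": -1},{"dp": [-0.029,-0.0034,0.0374],"roll": 0.0105,"grip": -1},{"dp": [-0.029,-0.0034,0.0374],"roll": 0.0105,"grip": -1},{"dp": [-0.029,-0.0034,0.0374],"roll": 0.0105,"grip": -0.2}]'

```text
time_s: 1.4
ee_pos: [0.4482, -0.163, 0.2505]
eef_rot: [-1.571, 0.0, -1.405]
force: [0.1, -0.7, 0.6]
grip_width: 0.0874
```

Request:
apply_moves --deltas '[{"dp": [0,0,0],"roll": 0,"grip": -0.2},{"dp": [0,0,0],"roll": 0,"grip": -0.2}]'

```text
time_s: 1.65
ee_pos: [0.447, -0.1646, 0.2501]
eef_rot: [-1.571, 0.0, -1.405]
force: [-0.3, -0.3, -0.1]
grip_width: 0.0673
```

```bash
cat > look.py <<'E'
from h import *
import sys
t=sys.argv[1]; o=ctrl.get_obs(); im,K,T=cam("wrist"); np.savez(f"{t}.npz",im=im,K=K,T=T); cv2.imwrite(f"pics/{t}.png",np.clip(im*1.5,0,255).astype(np.uint8))
print(o["time_s"],o["ee_pos"].round(4),o["eef_rot"].round(4),o["grip_width"],T.round(3).tolist())
E
python3 look.py w1
```

```text
1.65 [ 0.447  -0.1646  0.2501] [-1.5714e+00  3.0000e-04 -1.4046e+00] 0.06734428915064589 [[0.166, -0.951, -0.261, 0.522], [-0.986, -0.16, -0.044, -0.152], [-0.0, 0.265, -0.964, 0.418], [0.0, 0.0, 0.0, 1.0]]
```

View pics/w1.png

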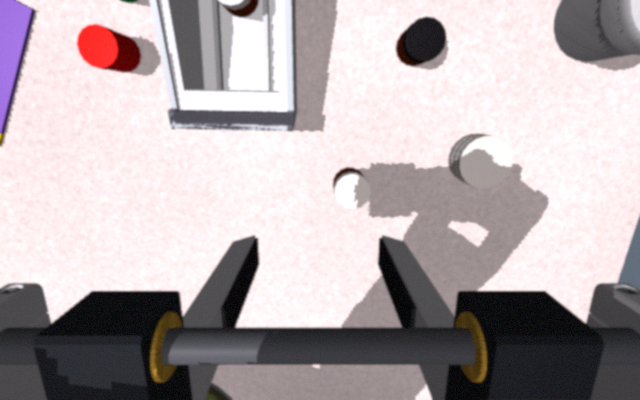

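Wrist view: new jar's white cap at (352,188), black cap (427,38), lids (485,160), red jar (98,47), box front ledge at (170–295,115). Moving over the box.

Request:
apply_moves --deltas '[{"dp": [-0.018,0,0.037],"roll": 0,"grip": -0.2},{"dp": [-0.018,0,0.037],"roll": 0,"grip": -0.2},{"dp": [-0.018,0,0.037],"roll": 0,"grip": -0.2},{"dp": [-0.018,0,0.037],"roll": 0,"grip": -0.2},{"dp": [0,0,0],"roll": 0,"grip": -0.2},{"dp": [0,0,0],"roll": 0,"grip": -0.2}]'

```text
time_s: 2.45
ee_pos: [0.5808, -0.0701, 0.2503]
eef_rot: [-1.571, -0.0, -1.406]
force: [0.1, -0.7, -0.3]
grip_width: 0.0568
```

```bash
python3 look.py w2
```

```text
2.45 [ 0.5808 -0.0701  0.2503] [-1.5714 -0.     -1.4061] 0.05679651382645213 [[0.164, -0.951, -0.261, 0.656], [-0.986, -0.158, -0.043, -0.057], [-0.0, 0.265, -0.964, 0.418], [0.0, 0.0, 0.0, 1.0]]
```

View pics/w2.png

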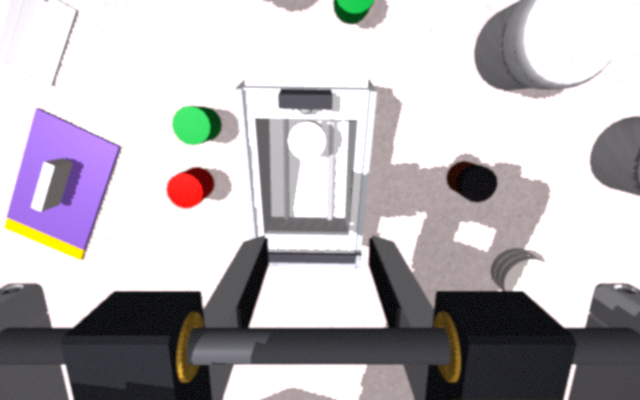

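```bash
python3 - <<'E'
from h import *
a=np.load("w1.npz");b=np.load("w2.npz")
A=cv2.resize(a["im"][60:140,155:305],None,fx=2,fy=2,interpolation=cv2.INTER_CUBIC)
B=cv2.resize(b["im"][70:270,230:385],None,fx=3,fy=3,interpolation=cv2.INTER_CUBIC)
C=np.zeros((600,800,3),np.uint8); C[:600,:465]=B; C[:160,480:780]=A
cv2.imwrite("pics/col.png",C)
def cap(d,u,v,r):
    g=cv2.cvtColor(d["im"],cv2.COLOR_BGR2GRAY); s=g[v-r:v+r,u-r:u+r]; print(s[::3,::3])
cap(b,308,141,24); cap(a,352,188,24)
E
```

```text
[[183 181 189 190 192 190 191 191 192 191 191 192 192 193 192 191]
 [106  98 131 133 132 133 127 131 118 120 127 146 162 140 141 140]
 [104  93 127 129 141 171 185 194 192 182 155 115 143 130 148 161]
 [103  94 130 158 188 196 196 195 195 196 195 181 122 126 130 109]
 [102  95 142 192 196 195 195 194 197 197 197 196 186 127 129 109]
 [104  96 180 195 196 195 196 196 195 196 196 195 195 170 128 109]
 [106 108 192 196 196 195 196 196 196 195 195 195 195 191 135 106]
 [104 132 194 194 194 196 196 195 195 197 196 196 197 196 139 104]
 [106 146 195 195 195 197 195 197 195 196 196 195 195 194 150 103]
 [103 117 193 198 196 196 196 196 195 195 196 195 196 193 141 105]
 [105 103 188 196 197 196 196 196 194 196 194 195 196 188 132 101]
 [104  95 157 197 195 196 196 196 195 196 196 196 195 164 128 103]
 [105  94 129 178 196 196 196 196 196 195 194 196 183 134 129 103]
 [106  96 127 135 172 195 196 195 196 195 195 190 165 158 140 145]
 [109  93 125 129 130 157 191 193 190 190 189 194 196 196 194 163]
 [106  92 124 128 128 140 195 196 195 196 196 194 196 197 195 164]]
[[168 165 165 163 163 166 1
[... 345 characters left out ...]
 175 142 106 103  93  99  98]
 [167 161  70 142 177 177 177 176 176 175 123 107 106 102  97  97]
 [168 159  92 170 177 176 177 177 177 139 113 105 106 107  99  98]
 [170 163 137 177 175 177 176 176 175 122 108 107 107 106 100  98]
 [165 160 151 177 177 176 176 176 171 113 106 107 108 108 104  97]
 [160 168 162 177 177 177 177 177 175 140 107 109 108 106 103  98]
 [164 167 161 177 177 177 177 177 174 124 107 107 106 107  99  97]
 [167 165 164 171 177 177 178 177 171 143 120 108 108 119 103  98]
 [165 164 165 168 173 177 176 177 177 173 119 107 125 156 111  99]
 [165 164 163 166 162 170 175 177 176 170 116 130 158 154 105  96]
 [164 169 165 164 162 162 166 160 168 164 161 163 165 147 109  99]]
```

View pics/col.png

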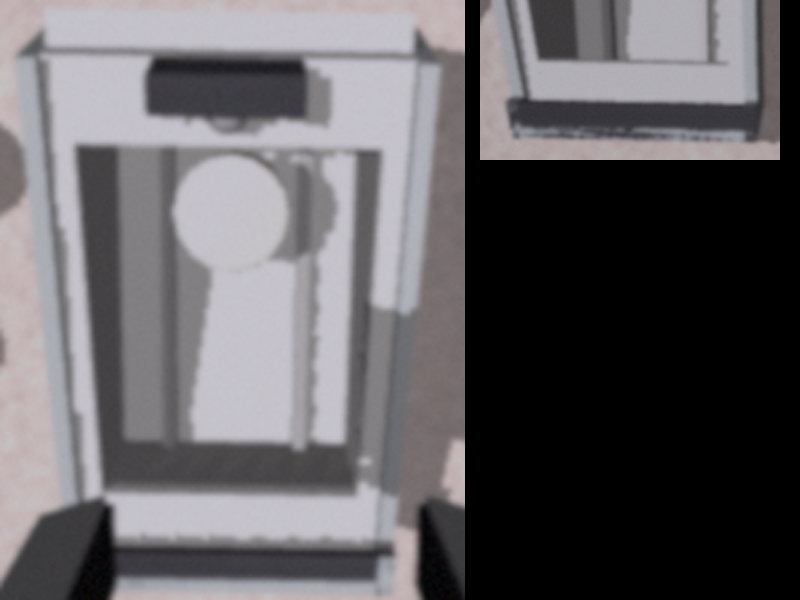

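```bash
cat > m2.py <<'E'
from h import *
a=np.load("w1.npz");b=np.load("w2.npz");t=np.load("top0.npz")
P=lambda d,u,v,z:plane(d["K"],d["T"],u,v,z)
Ra=lambda d,uv:ray(d["K"],d["T"],*uv)
F={"FL":((183,90.5),(264.3,233.3),.0692),"FR":((279,91.5),(349.3,234),.0692)}
g=lambda x,y:(280+x/4,150+y/4)
for k,(p,q,z) in F.items(): print(k,"tri",tri([Ra(a,p),Ra(b,q)]).round(4),P(a,*p,z).round(4),P(b,*q,z).round(4))
fl,fr=[P(b,*F[k][1],.0692) for k in("FL","FR")]; bl,br=P(b,256,119,.1021),P(b,357.3,119.7,.1021)
print("top check",[P(t,*g(*p),z).round(4).tolist() for p,z in(((110,307),.0692),((248,290),.0692),((87,120),.1021),((222,102),.1021))])
print(bl.round(4),br.round(4)," widths",np.linalg.norm(fl-fr),np.linalg.norm(bl-br),"len",np.linalg.norm((bl+br-fl-fr)[:2])/2)
ax=(bl+br-fl-fr)/2; yaw=np.arctan2(ax[1],ax[0]); yy=[(l-r) for l,r in((fl,fr),(bl,br))]
print("yaw",yaw,[np.arctan2(-v[0],v[1]) for v in yy])
ex=np.r_[np.cos(yaw),np.sin(yaw)]; mid=((fl+fr+bl+br)/4)[:2]; lane=mid-ex*(-67-.0+55.7)/2000
print("lane",lane.round(4))
old=P(b,307.3,140.7,.054); 
# new cap: fit circle to cap edge, from w1 gray + look in w2/top
def fit(d,u,v,thr,r):
    gr=cv2.cvtColor(d["im"],cv2.COLOR_BGR2GRAY).astype(int); ptS=[]
    for th in np.arange(0,2*np.pi,.1):
        pr=[gr[int(round(v+k*np.sin(th))),int(round(u+k*np.cos(th)))] for k in np.arange(r*.6,r*1.5,.25)]
        dd=np.diff(np.convolve(pr,np.ones(3)/3,'valid')); i=dd.argmin()
        if dd[i]<-8: ptS.append((u+(r*.6+.25*(i+1.5))*np.cos(th),v+(r*.6+.25*(i+1.5))*np.sin(th)))
    return cv2.fitEllipse(np.float32(ptS))
eo=fit(b,307.3,140.7,0,18); et=fit(t,320,188,0,8);en=fit(t,378,255,0,8)
print(eo,et,en)
print("old tri",tri([Ra(b,eo[0]),Ra(t,et[0])]).round(4),P(b,*eo[0],.054).round(4),P(t,*et[0],.054).round(4))
nw=(351.5,189.5)
print("new",tri([Ra(a,nw),Ra(t,en[0])]).round(4),P(a,*nw,.048).round(4),P(t,*en[0],.048).round(4))
M=np.array([ex,[-ex[1],ex[0]]]); print("old in lane",M@(P(b,*eo[0],.054)[:2]-lane))
E
python3 m2.py
```

```text
FL tri [ 0.518  -0.0206  0.0685] [ 0.5176 -0.0202  0.0692] [ 0.5188 -0.0213  0.0692]
FR tri [ 0.5323 -0.1119  0.0676] [ 0.532  -0.1118  0.0692] [ 0.5331 -0.112   0.0692]
top check [[0.5189, -0.0183, 0.0692], [0.5293, -0.1084, 0.0692], [0.6378, -0.0051, 0.1021], [0.6487, -0.091, 0.1021]]
[ 0.6384 -0.004   0.1021] [ 0.6526 -0.0935  0.1021]  widths 0.09175938545910703 0.09055923141923096 len 0.12086644057485976
yaw 0.14860927110386238 [np.float64(0.15617894914161998), np.float64(0.15818150476168813)]
lane [ 0.5913 -0.0569]
((306.2178955078125, 140.8023223876953), (38.32299041748047, 38.786224365234375), 155.0119171142578) ((318.9788818359375, 187.20767211914062), (14.488760948181152, 14.980427742004395), 171.8212432861328) ((377.1910400390625, 254.43873596191406), (13.152731895446777, 14.978641510009766), 95.73335266113281)
old tri [ 0.6229 -0.0498  0.0603] [ 0.6223 -0.0504  0.054 ] [ 0.6237 -0.0491  0.054 ]
new [ 0.4444 -0.2017  0.0512] [ 0.4437 -0.2023  0.048 ] [ 0.4442 -0.202   0.048 ]
old in lane [0.03155753 0.00184441]
```

Request:
apply_moves --deltas '[{"dp": [-0.013,0,0.0405],"roll": 0.011,"grip": -0.2},{"dp": [0,0.05,0],"roll": 0,"grip": -0.2},{"dp": [0,0.05,0],"roll": 0,"grip": -0.2},{"dp": [0,0.05,0],"roll": 0,"grip": -0.2},{"dp": [0,0.03,0],"roll": 0,"grip": -0.2},{"dp": [0,0.017,0],"roll": 0,"grip": -0.2},{"dp": [0,0.01,0],"roll": 0,"grip": -0.2},{"dp": [0,0,0],"roll": 0,"grip": -0.2}]' --newtons 8

```text
time_s: 3.5
ee_pos: [0.6194, -0.0498, 0.0438]
eef_rot: [-1.57, -0.0, -1.416]
force: [-0.4, -0.2, 0.4]
grip_width: 0.0565
```

Request:
apply_moves --deltas '[{"dp": [0,0,0],"roll": 0,"grip": 1},{"dp": [0,0,0],"roll": 0,"grip": 1},{"dp": [0,0,0],"roll": 0,"grip": 1},{"dp": [0,0,0],"roll": 0,"grip": 1}]' --newtons 8

```text
time_s: 4.0
ee_pos: [0.6197, -0.0496, 0.0444]
eef_rot: [-1.569, -0.001, -1.416]
force: [-1.2, -0.1, 6.0]
grip_width: 0.0407
```

Request:
apply_moves --deltas '[{"dp": [0.001,0,-0.015],"roll": 0,"grip": 1},{"dp": [0.001,0,-0.02],"roll": 0,"grip": 1},{"dp": [0,0,-0.02],"roll": 0,"grip": 1},{"dp": [0,0,-0.015],"roll": 0,"grip": 1},{"dp": [0,0,-0.006],"roll": 0,"grip": 1},{"dp": [0,0,0],"roll": 0,"grip": 1},{"dp": [0,0,0],"roll": 0,"grip": 1}]' --newtons 8

```text
time_s: 4.88
ee_pos: [0.545, -0.0631, 0.0436]
eef_rot: [-1.57, -0.0, -1.416]
force: [-1.3, 0.5, 1.9]
grip_width: 0.0405
```

Request:
apply_moves --deltas '[{"dp": [0,0,0],"roll": 0,"grip": -0.2},{"dp": [0,0,0],"roll": 0,"grip": -0.2},{"dp": [0,-0.03,0],"roll": 0,"grip": -0.2},{"dp": [0,-0.05,0],"roll": 0,"grip": -0.2},{"dp": [0,-0.05,0],"roll": 0,"grip": -0.2},{"dp": [0,-0.03,0],"roll": 0,"grip": -0.2},{"dp": [0,0,-0.05],"roll": 0,"grip": -0.2},{"dp": [0,0,0],"roll": 0,"grip": -0.2}]'

```text
time_s: 5.88
ee_pos: [0.4933, -0.071, 0.2036]
eef_rot: [-1.571, 0.0, -1.417]
force: [-0.2, -0.6, 0.5]
grip_width: 0.0562
```

```bash
python3 look.py w3; python3 - <<'E'
from h import *
d=np.load("w3.npz"); cv2.imwrite("pics/w3c.png",cv2.resize(d["im"][0:260,150:500],None,fx=2,fy=2))
E
```

```text
5.875 [ 0.4933 -0.071   0.2036] [-1.5712e+00  1.0000e-04 -1.4167e+00] 0.05622417470867183 [[0.154, -0.953, -0.262, 0.569], [-0.988, -0.148, -0.041, -0.059], [-0.0, 0.265, -0.964, 0.371], [0.0, 0.0, 0.0, 1.0]]
```

View pics/w3c.png

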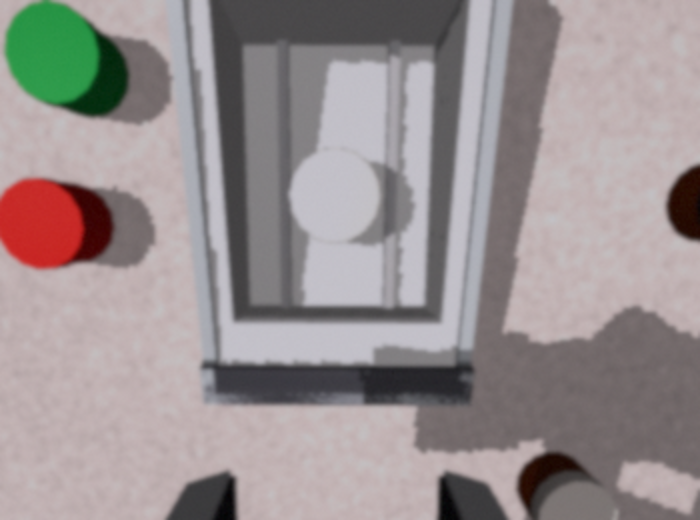

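Crop shows old jar's cap at crop (336,194) → full (318,97), apparently well short of the front wall (floor edge at crop y≈307).

```bash
python3 - <<'E'
from h import *
d=np.load("w3.npz"); yaw=.154; M=np.array([[np.cos(yaw),np.sin(yaw)],[-np.sin(yaw),np.cos(yaw)]]); L=np.array([.5913,-.0569])
P=lambda u,v,z:(M@(plane(d["K"],d["T"],u,v,z)[:2]-L)).round(4)
print("cap",P(318,97,.054)); print("floor front L/R",P(275,152,.006),P(364,152,.006)); print("top front",P(259,181,.0692),P(381,181,.0692)," new cap",plane(d["K"],d["T"],438,259,.048))
print("tcp",M@(np.array([.545,-.0631])-L))
E
```

```text
cap [-0.0126  0.0014]
floor front L/R [-0.0668  0.047 ] [-0.0667 -0.0473]
top front [-0.085   0.0543] [-0.085  -0.0551]  new cap [ 0.4413587  -0.20286348  0.048     ]
tcp [-0.04670309  0.00097542]
```

```bash
python3 - <<'E'
from h import *
exec(open("m2.py").read().split("eo=fit")[0].split("def fit")[1].join(["def fit",""]))
yaw=.154; M=np.array([[np.cos(yaw),np.sin(yaw)],[-np.sin(yaw),np.cos(yaw)]]); L=np.array([.5913,-.0569])
for k in range(2):
    im,K,T=cam("wrist"); e=fit(dict(im=im),318,97,0,22); p=plane(K,T,*e[0],.054); print(e,M@(p[:2]-L))
im,K,T=cam("top"); cv2.imwrite("pics/t3.png",cv2.resize(im[150:280,280:450],None,fx=4,fy=4)); 
for x in(-.0126,-.045): print(proj(K,T,np.r_[L+M.T@[x,.0014],.054]))
E
```

```text
((316.39300537109375, 99.19075012207031), (45.39213562011719, 45.629119873046875), 34.97480392456055) [-0.01283727  0.00260019]
((316.48309326171875, 100.08014678955078), (45.148494720458984, 46.93626022338867), 175.94039916992188) [-0.01281289  0.00247057]
[322.23483845 204.0422696 ]
[324.21081651 216.08483474]
```

View pics/t3.png

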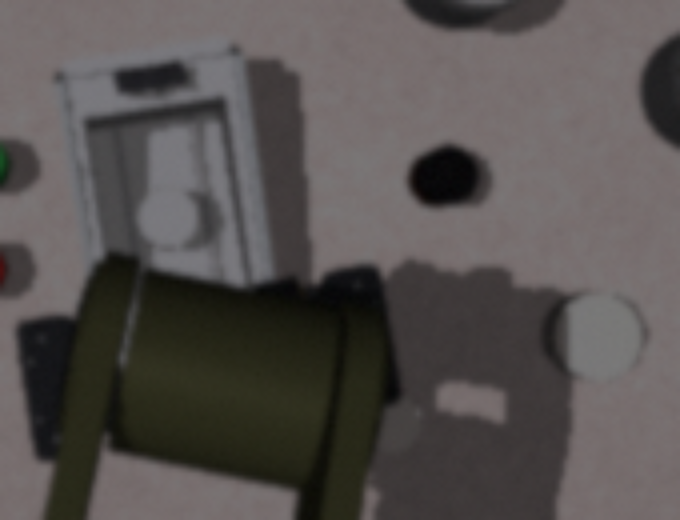

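Old jar rests at lane x≈−13 mm (top view agrees, cap near crop (172,215)), so it did not stay at the wall. Regrasping lower and firmer.

Request:
apply_moves --deltas '[{"dp": [-0.0014,0,0.043],"roll": 0,"grip": -0.2},{"dp": [0,0,0.043],"roll": 0,"grip": -0.2},{"dp": [0,0.05,0],"roll": 0,"grip": -0.2},{"dp": [0,0.05,0],"roll": 0,"grip": -0.2},{"dp": [0,0.04,0],"roll": 0,"grip": -0.2},{"dp": [0,0.0175,0],"roll": 0,"grip": -0.2},{"dp": [0,0.01,0],"roll": 0,"grip": -0.2},{"dp": [0,0,0],"roll": 0,"grip": -0.2}]' --newtons 15

```text
time_s: 7.08
ee_pos: [0.5803, -0.0563, 0.0364]
eef_rot: [-1.57, -0.0, -1.416]
force: [-0.1, 0.3, 0.8]
grip_width: 0.0563
```

Request:
apply_moves --deltas '[{"dp": [0,0,0],"roll": 0,"grip": 1},{"dp": [0,0,0],"roll": 0,"grip": 1},{"dp": [0,0,0],"roll": 0,"grip": 1},{"dp": [0,0,0],"roll": 0,"grip": 1}]' --newtons 15

```text
time_s: 7.58
ee_pos: [0.5804, -0.0563, 0.0369]
eef_rot: [-1.569, -0.0, -1.416]
force: [-0.7, 0.0, 7.5]
grip_width: 0.0405
```

Request:
apply_moves --deltas '[{"dp": [0,0,-0.006],"roll": 0,"grip": 1},{"dp": [0,0,-0.008],"roll": 0,"grip": 1},{"dp": [0,0,-0.008],"roll": 0,"grip": 1},{"dp": [0,0,-0.006],"roll": 0,"grip": 1},{"dp": [0,0,-0.003],"roll": 0,"grip": 1},{"dp": [0,0,0],"roll": 0,"grip": 1},{"dp": [0,0,0],"roll": 0,"grip": 1}]' --newtons 15

```text
time_s: 8.45
ee_pos: [0.5496, -0.0611, 0.0364]
eef_rot: [-1.57, -0.0, -1.416]
force: [1.2, -0.6, 6.4]
grip_width: 0.0409
```

```bash
python3 look.py w4
```

```text
8.45 [ 0.5496 -0.0611  0.0364] [-1.570e+00 -4.000e-04 -1.416e+00] 0.04088949576036502 [[0.154, -0.953, -0.26, 0.625], [-0.988, -0.149, -0.041, -0.049], [0.0, 0.264, -0.965, 0.204], [0.0, 0.0, 0.0, 1.0]]
```

View pics/w4.png

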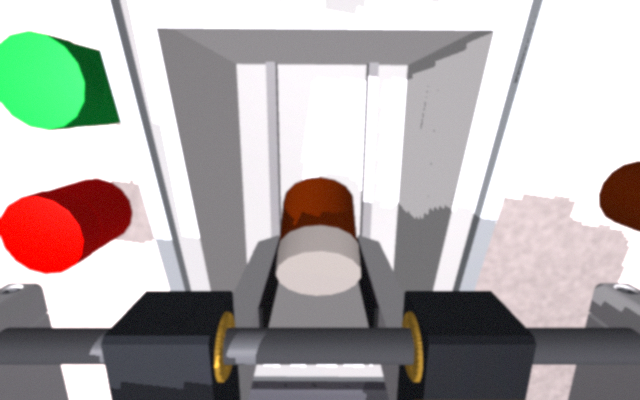

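Jar is held upright between the fingers (cap at (318,255)), TCP at lane x≈−42 mm. Releasing with a check before rising.

Request:
apply_moves --deltas '[{"dp": [0,0,0],"roll": 0,"grip": -0.2},{"dp": [0,0,0],"roll": 0,"grip": -0.2},{"dp": [0,0,0],"roll": 0,"grip": -0.2},{"dp": [0,0,0],"roll": 0,"grip": -0.2}]'

```text
time_s: 9.0
ee_pos: [0.5491, -0.061, 0.0358]
eef_rot: [-1.571, 0.0, -1.416]
force: [-0.2, 0.2, -0.6]
grip_width: 0.0565
```

```bash
python3 look.py w5; python3 - <<'E'
from h import *
b=np.load("w4.npz")["im"].astype(int);a=np.load("w5.npz")["im"].astype(int)
yaw=.154; M=np.array([[np.cos(yaw),np.sin(yaw)],[-np.sin(yaw),np.cos(yaw)]]); L=np.array([.5913,-.0569])
for n in("w4","w5"):
    d=np.load(n+".npz"); im=d["im"].astype(int); m=(im[:,:,2]-im[:,:,0]>40); m[:,:240]=0;m[:,400:]=0; m[300:]=0
    ys,xs=np.nonzero(m); print(n,len(ys),xs.min(),xs.max(),ys.min(),ys.max())
    # base back edge on floor
    u=xs[ys<ys.min()+3].mean(); print(M@(plane(d["K"],d["T"],u,ys.min(),.006)[:2]-L))
E
```

```text
9.0 [ 0.5491 -0.061   0.0358] [-1.5712e+00  1.0000e-04 -1.4160e+00] 0.05651569847217326 [[0.154, -0.953, -0.262, 0.624], [-0.988, -0.149, -0.041, -0.049], [-0.0, 0.265, -0.964, 0.204], [0.0, 0.0, 0.0, 1.0]]
w4 2878 283 353 178 234
[-0.00456538  0.00251241]
w5 40 295 316 162 172
[0.00442217 0.00648372]
```

The jar had been leaning in the grip: its base lagged behind, so it rocked back on release. I'll lift it a few mm this time. Locating it now.

```bash
python3 - <<'E'
from h import *
exec(open("m2.py").read().split("eo=fit")[0].split("def fit")[1].join(["def fit",""]))
yaw=.154; M=np.array([[np.cos(yaw),np.sin(yaw)],[-np.sin(yaw),np.cos(yaw)]]); L=np.array([.5913,-.0569])
d=np.load("w5.npz")
for x in(-.015,-.025,-.035):
    p=proj(d["K"],d["T"],np.r_[L+M.T@[x,.002],.054]); g=cv2.cvtColor(d["im"],cv2.COLOR_BGR2GRAY); r=343*.0205/.15
    e=fit(d,*p,0,r); print(x,p,e,M@(plane(d["K"],d["T"],*e[0],.054)[:2]-L))
print(g[110:300:6,318].tolist())
E
```

```text
-0.015 [319.49735576 219.8755047 ] ((317.1939392089844, 227.6455841064453), (102.91477966308594, 108.4896240234375), 0.2758353650569916) [-0.01876255  0.00305333]
-0.025 [319.45329801 240.31943174] ((316.6842956542969, 228.3140869140625), (106.92255401611328, 108.91677856445312), 86.74321746826172) [-0.01908865  0.00328813]
-0.035 [319.41067516 260.09752843] ((317.1178894042969, 245.22071838378906), (101.33200073242188, 111.00896453857422), 4.445155143737793) [-0.02744884  0.00308648]
[233, 233, 233, 232, 234, 232, 233, 233, 186, 23, 90, 232, 232, 233, 232, 233, 232, 232, 212, 148, 147, 146, 148, 147, 148, 160, 160, 159, 88, 88, 89, 90]
```

Request:
apply_moves --deltas '[{"dp": [0,0,0.015],"roll": 0,"grip": -0.2},{"dp": [0,0,0.0135],"roll": 0,"grip": -0.2},{"dp": [0,0.002,0],"roll": 0,"grip": -0.2},{"dp": [0,0,0],"roll": 0,"grip": 1},{"dp": [0,0,0],"roll": 0,"grip": 1},{"dp": [0,0,0],"roll": 0,"grip": 1},{"dp": [0,0,0],"roll": 0,"grip": 1},{"dp": [0,-0.003,0],"roll": 0,"grip": 1},{"dp": [0,-0.003,0],"roll": 0,"grip": 1},{"dp": [0,0,0],"roll": 0,"grip": 1}]' --newtons 25

```text
time_s: 10.3
ee_pos: [0.5776, -0.0566, 0.0403]
eef_rot: [-1.57, -0.0, -1.416]
force: [-1.3, -0.6, -1.9]
grip_width: 0.0404
```

Request:
apply_moves --deltas '[{"dp": [0,0,-0.006],"roll": 0,"grip": 1},{"dp": [0,0,-0.01],"roll": 0,"grip": 1},{"dp": [0,0,-0.008],"roll": 0,"grip": 1},{"dp": [0,0,-0.005],"roll": 0,"grip": 1},{"dp": [0,0,0],"roll": 0,"grip": 1}]'

```text
time_s: 10.92
ee_pos: [0.5485, -0.0612, 0.0401]
eef_rot: [-1.571, 0.0, -1.416]
force: [0.6, -0.2, -1.1]
grip_width: 0.0402
```

```bash
python3 look.py w6; cat > edge.py <<'E'
from h import *
import sys
yaw=.154; M=np.array([[np.cos(yaw),np.sin(yaw)],[-np.sin(yaw),np.cos(yaw)]]); L=np.array([.5913,-.0569])
d=np.load(sys.argv[1]+".npz"); z=float(sys.argv[2]); im=d["im"].astype(int); m=(im[:,:,2]-im[:,:,0]>40); m[:,:240]=0;m[:,400:]=0; m[300:]=0
ys,xs=np.nonzero(m); print(len(ys)); print(M@(plane(d["K"],d["T"],xs.mean(),ys.min(),z)[:2]-L))
g=cv2.cvtColor(d["im"],cv2.COLOR_BGR2GRAY); print(g[110:300:4,318].tolist())
E
python3 edge.py w6 .011
```

```text
10.925 [ 0.5485 -0.0612  0.0401] [-1.5707  0.     -1.4162] 0.04022429195301581 [[0.154, -0.953, -0.261, 0.624], [-0.988, -0.149, -0.041, -0.049], [-0.0, 0.264, -0.964, 0.208], [0.0, 0.0, 0.0, 1.0]]
0edge.py:5: RuntimeWarning: Mean of empty slice.
  ys,xs=np.nonzero(m); print(len(ys)); print(M@(plane(d["K"],d["T"],xs.mean(),ys.min(),z)[:2]-L))
  ret = ret.dtype.type(ret / rcount)
Traceback (most recent call last):
  File "edge.py", line 5, in <module>
    ys,xs=np.nonzero(m); print(len(ys)); print(M@(plane(d["K"],d["T"],xs.mean(),ys.min(),z)[:2]-L))
                                                                                ~~~~~~^^
ValueError: zero-size array to reduction operation minimum which has no identity
```

Request:
apply_moves --deltas '[{"dp": [0,0.003,0],"roll": 0,"grip": 1},{"dp": [0,0.003,0],"roll": 0,"grip": 1},{"dp": [0,0,0],"roll": 0,"grip": 1},{"dp": [0,0,0],"roll": 0,"grip": -0.2},{"dp": [0,0,0],"roll": 0,"grip": -0.2},{"dp": [0,0,0],"roll": 0,"grip": -0.2},{"dp": [0,-0.02,0],"roll": 0,"grip": -0.2},{"dp": [0,-0.05,0],"roll": 0,"grip": -0.2},{"dp": [0,-0.05,0],"roll": 0,"grip": -0.2},{"dp": [0,-0.04,-0.03],"roll": 0,"grip": -0.2}]'

```text
time_s: 12.22
ee_pos: [0.5195, -0.0656, 0.1959]
eef_rot: [-1.569, -0.001, -1.415]
force: [0.5, -0.3, -0.3]
grip_width: 0.0564
```

Request:
apply_moves --deltas '[{"dp": [0,0,-0.02],"roll": 0,"grip": -0.2},{"dp": [0,0,0],"roll": 0,"grip": -0.2}]'

```text
time_s: 12.48
ee_pos: [0.4989, -0.0689, 0.1945]
eef_rot: [-1.57, -0.0, -1.416]
force: [0.2, -0.2, 0.3]
grip_width: 0.0561
```

```bash
python3 look.py w7; cat > cap.py <<'E'
from h import *
import sys
exec(open("m2.py").read().split("eo=fit")[0].split("def fit")[1].join(["def fit",""]))
yaw=.154; M=np.array([[np.cos(yaw),np.sin(yaw)],[-np.sin(yaw),np.cos(yaw)]]); L=np.array([.5913,-.0569])
d=np.load(sys.argv[1]+".npz"); r=343*.0205/(d["T"][2,3]-.054)
for x in sys.argv[2:]:
    p=proj(d["K"],d["T"],np.r_[L+M.T@[float(x),.002],.054]); e=fit(d,*p,0,r); print(x,p,r,e,M@(plane(d["K"],d["T"],*e[0],.054)[:2]-L))
E
python3 cap.py w7 -.013 -.03 -.043
```

```text
12.475 [ 0.4989 -0.0689  0.1945] [-1.5699e+00 -3.0000e-04 -1.4165e+00] 0.05606701990521588 [[0.154, -0.953, -0.26, 0.574], [-0.988, -0.148, -0.041, -0.057], [0.0, 0.264, -0.965, 0.362], [0.0, 0.0, 0.0, 1.0]]
-.013 [318.67414246 104.46812068] 22.802824350184252 ((321.9631652832031, 84.8403549194336), (31.271854400634766, 119.5212173461914), 5.832385063171387) [ 0.00304683 -0.00078291]
-.03 [318.65646219 124.66160813] 22.802824350184252 ((317.5963134765625, 137.0302734375), (44.94019317626953, 48.23379135131836), 1.1049349308013916) [-0.04066924  0.00292771]
-.043 [318.64329328 139.70246364] 22.802824350184252 ((318.0641174316406, 138.42051696777344), (44.985008239746094, 50.099674224853516), 145.1634521484375) [-0.04188071  0.00251358]
```

Old jar now at lane x≈−41 mm, y≈2.5 mm. Fetching the new jar.

Request:
apply_moves --deltas '[{"dp": [0.0411,0,-0.0251],"roll": 0,"grip": -0.5},{"dp": [0.0411,0,-0.0251],"roll": 0,"grip": -0.5},{"dp": [0.0411,0,-0.025],"roll": 0,"grip": -0.5},{"dp": [0,0.05,0],"roll": 0,"grip": -0.5},{"dp": [0,0.05,0],"roll": 0,"grip": -0.5},{"dp": [0,0.04,0],"roll": 0,"grip": -0.5},{"dp": [0,0.0175,0],"roll": 0,"grip": -0.5},{"dp": [0,0.007,0],"roll": 0,"grip": -0.5},{"dp": [0,0,0],"roll": 0,"grip": -0.5}]' --newtons 25

```text
time_s: 13.65
ee_pos: [0.4443, -0.2022, 0.0292]
eef_rot: [-1.571, 0.0, -1.416]
force: [-1.1, -0.3, -0.4]
grip_width: 0.0709
```

Request:
apply_moves --deltas '[{"dp": [0,0,0],"roll": 0,"grip": 1},{"dp": [0,0,0],"roll": 0,"grip": 1},{"dp": [0,0,0],"roll": 0,"grip": 1},{"dp": [0,0,0],"roll": 0,"grip": 1},{"dp": [0,0,0],"roll": 0,"grip": 1}]'

```text
time_s: 14.28
ee_pos: [0.4442, -0.2023, 0.0298]
eef_rot: [-1.57, -0.0, -1.416]
force: [-0.2, -1.0, 5.3]
grip_width: 0.0406
```

Request:
apply_moves --deltas '[{"dp": [0,-0.03,0],"roll": 0,"grip": 1},{"dp": [0,-0.05,0],"roll": 0,"grip": 1},{"dp": [0,-0.05,0],"roll": 0,"grip": 1},{"dp": [-0.0244,0,0.0371],"roll": 0,"grip": 1},{"dp": [-0.0244,0,0.0371],"roll": 0,"grip": 1},{"dp": [-0.0244,0,0.0371],"roll": 0,"grip": 1},{"dp": [-0.0244,0,0.0371],"roll": 0,"grip": 1},{"dp": [-0.0244,0,0.0371],"roll": 0,"grip": 1},{"dp": [0,0,0],"roll": 0,"grip": 1},{"dp": [0,0,0],"roll": 0,"grip": 1}]'

```text
time_s: 15.52
ee_pos: [0.608, -0.0533, 0.1589]
eef_rot: [-1.572, 0.0, -1.416]
force: [0.3, -0.2, -2.0]
grip_width: 0.0401
```

Request:
apply_moves --deltas '[{"dp": [0,0.03,0],"roll": 0,"grip": 1},{"dp": [0,0.035,0],"roll": 0,"grip": 1},{"dp": [0,0.03,0],"roll": 0,"grip": 1},{"dp": [0,0.015,0],"roll": 0,"grip": 1},{"dp": [0,0.007,0],"roll": 0,"grip": 1},{"dp": [0,0.0045,0],"roll": 0,"grip": 1},{"dp": [0,0.0015,0],"roll": 0,"grip": 1},{"dp": [0,0,0],"roll": 0,"grip": 1}]'

```text
time_s: 16.52
ee_pos: [0.6087, -0.0531, 0.0369]
eef_rot: [-1.57, -0.0, -1.416]
force: [-0.3, -0.5, -1.7]
grip_width: 0.0404
```

Request:
apply_moves --deltas '[{"dp": [0,0,0],"roll": 0,"grip": -0.2},{"dp": [0,0,0],"roll": 0,"grip": -0.2},{"dp": [0,0,0],"roll": 0,"grip": -0.2},{"dp": [0,0,0],"roll": 0,"grip": -0.2},{"dp": [0,-0.02,0],"roll": 0,"grip": -0.2},{"dp": [0,-0.05,0],"roll": 0,"grip": -0.2},{"dp": [0,-0.05,0],"roll": 0,"grip": -0.2},{"dp": [0,-0.04,-0.05],"roll": 0,"grip": -0.2},{"dp": [0,0,-0.02],"roll": 0,"grip": -0.2},{"dp": [0,0,0],"roll": 0,"grip": -0.2}]'

```text
time_s: 17.77
ee_pos: [0.5401, -0.0639, 0.1975]
eef_rot: [-1.569, -0.001, -1.417]
force: [0.2, -0.0, -0.5]
grip_width: 0.0562
```

```bash
python3 look.py w8;python3 cap.py w8 -.042 .017; python3 - <<'E'
from h import *
d=np.load("w8.npz")
# rib measurement now: white rib within purple region from w2 & top
for n in("w2","w8","top0"):
    d=np.load(n+".npz"); H,S,V=cv2.split(cv2.cvtColor(d["im"],cv2.COLOR_BGR2HSV)); m=((H>120)&(H<145)&(S>110)).astype(np.uint8)
    c=max(cv2.findContours(m,0,2)[0],key=cv2.contourArea); print(n,cv2.contourArea(c),cv2.boundingRect(c))
E
```

```text
17.775 [ 0.5401 -0.0639  0.1975] [-1.5686e+00 -8.0000e-04 -1.4165e+00] 0.05624079334737596 [[0.154, -0.954, -0.259, 0.615], [-0.988, -0.148, -0.041, -0.052], [0.001, 0.262, -0.965, 0.365], [0.0, 0.0, 0.0, 1.0]]
-.042 [317.07487351 184.08100159] 22.57619669919599 ((316.9509582519531, 183.2501983642578), (41.98936462402344, 47.057029724121094), 120.02576446533203) [-0.04121559  0.00211436]
.017 [317.05248096 118.44126953] 22.57619669919599 ((318.0253601074219, 119.42815399169922), (44.19014358520508, 52.958534240722656), 5.460089683532715) [0.01615586 0.00114297]
w2 9268.0 (8, 110, 111, 138)
w8 8586.0 (0, 73, 97, 165)
top0 1685.5 (191, 199, 48, 58)
```

Both jars are in place: old (−41, 2) mm and new (16, 1) mm in lane axes. Measuring the cover.

```bash
cat > cov.py <<'E'
from h import *
import sys
for n in sys.argv[1:]:
    d=np.load(n+".npz"); K,T=d["K"],d["T"]; H,S,V=cv2.split(cv2.cvtColor(d["im"],cv2.COLOR_BGR2HSV))
    pm=((H>118)&(H<148)&(S>90)); ym=((H>18)&(H<35)&(S>130)&(V>70))
    k=lambda m:max(cv2.findContours(m.astype(np.uint8),0,1)[0],key=cv2.contourArea)[:,0]
    cp,cy=k(pm),k(ym); hull=cv2.convexHull(np.vstack([cp,cy]))
    w=np.float32([plane(K,T,*p,.005)[:2] for p in hull[:,0]]); r=cv2.minAreaRect(w*1000); 
    c=np.array(r[0])/1000; ye=np.mean([plane(K,T,*p,.005)[:2] for p in cy],axis=0)
    bx=cv2.boxPoints(r)/1000; e=[bx[1]-bx[0],bx[2]-bx[1]]; a=max(e,key=np.linalg.norm); a=a/np.linalg.norm(a); a=a if a@(c-ye)>0 else -a
    hm=np.zeros(pm.shape,np.uint8); cv2.fillConvexPoly(hm,hull,1); wm=((hm>0)&(S<60)&(V>100)).astype(np.uint8)
    wm=cv2.morphologyEx(wm,cv2.MORPH_OPEN,np.ones((2,2)));q=k(wm); M=cv2.moments(q); u=np.array([M["m10"],M["m01"]])/M["m00"]
    p=plane(K,T,*u,.035)[:2]; L=np.array([a,[-a[1],a[0]]])
    print(n,"centre",c.round(4),"size",np.round(r[1],1),"yaw",np.degrees(np.arctan2(a[1],a[0])).round(2),"rib pix",u.round(1),len(q),cv2.minAreaRect(q)[1],"rib z.035",p.round(4),"rel",(L@(p-c)).round(4),"rib pred",(c+a*.010).round(4))
    np.save(n+"_rib.npy",u)
E
python3 cov.py w2 top0 side0; python3 - <<'E'
from h import *
rs=[]
for n in("w2","top0","side0"): 
    d=np.load(n+".npz"); rs.append(ray(d["K"],d["T"],*np.load(n+"_rib.npy")))
print(tri(rs), tri(rs[:1]+rs[2:]))
E
```

```text
w2 centre [0.5109 0.2411] size [100.4 164. ] yaw -16.92 rib pix [ 43.6 187.3] 111 (12.641931533813477, 49.53790283203125) rib z.035 [0.5195 0.2377] rel [ 0.0092 -0.0007] rib pred [0.5204 0.2382]
top0 centre [0.5106 0.2429] size [ 98.7 162.3] yaw -16.99 rib pix [212.  228.2] 44 (3.6025521755218506, 21.468271255493164) rib z.035 [0.5166 0.2399] rel [ 0.0066 -0.0011] rib pred [0.5201 0.24  ]
side0 centre [0.5099 0.245 ] size [ 99.5 163.2] yaw -17.11 rib pix [331.5 312.8] 49 (24.149532318115234, 4.919349193572998) rib z.035 [0.5174 0.243 ] rel [0.0077 0.0003] rib pred [0.5195 0.2421]
[0.5174466  0.24095572 0.03091502] [0.5179587  0.24080928 0.03095047]
```

Request:
apply_moves --deltas '[{"dp": [-0.0492,0,0.0072],"roll": 0,"grip": -0.2},{"dp": [-0.0492,0,0.0072],"roll": 0,"grip": -0.2},{"dp": [-0.0492,0,0.0072],"roll": 0,"grip": -0.2},{"dp": [-0.0492,0,0.0072],"roll": 0,"grip": -0.2},{"dp": [-0.0492,0,0.0072],"roll": 0,"grip": -0.2},{"dp": [-0.0492,0,0.0072],"roll": 0,"grip": -0.2},{"dp": [0,0,0],"roll": 0.15,"grip": -0.2},{"dp": [0,0,0],"roll": 0.15,"grip": -0.2},{"dp": [0,0,0],"roll": 0.15,"grip": -0.2},{"dp": [0,0,0],"roll": 0,"grip": -0.2}]'

```text
time_s: 19.08
ee_pos: [0.538, 0.2351, 0.1952]
eef_rot: [-1.571, -0.0, -1.865]
force: [-0.4, 0.2, -0.1]
grip_width: 0.0562
```

```bash
python3 look.py w9; python3 -c "
from h import *
print(ctrl.get_obs()['qpos'].round(3))"; python3 cov.py w9
```

```text
19.075 [0.538  0.2351 0.1952] [-1.5714e+00 -4.0000e-04 -1.8648e+00] 0.0562470084475466 [[-0.29, -0.923, -0.254, 0.611], [-0.957, 0.279, 0.077, 0.213], [-0.0, 0.265, -0.964, 0.363], [0.0, 0.0, 0.0, 1.0]]
[0.349 0.4   1.437 0.    1.305 2.212]
w9 centre [0.5103 0.2424] size [ 98.8 162.4] yaw -16.84 rib pix [320.  207.3] 137 (58.0, 13.0) rib z.035 [0.5203 0.2384] rel [ 0.0107 -0.001 ] rib pred [0.5199 0.2395]
```

Request:
apply_moves --deltas '[{"dp": [0.0014,0.05,0.0035],"roll": 0,"grip": -0.2},{"dp": [0,0.05,0],"roll": 0,"grip": -0.2},{"dp": [0,0.045,0],"roll": 0,"grip": -0.2},{"dp": [0,0.02,0],"roll": 0,"grip": -0.2},{"dp": [0,0.008,0],"roll": 0,"grip": -0.2},{"dp": [0,0,0],"roll": 0,"grip": 1},{"dp": [0,0,0],"roll": 0,"grip": 1},{"dp": [0,0,0],"roll": 0,"grip": 1},{"dp": [0,0,0],"roll": 0,"grip": 1},{"dp": [0,0,0],"roll": 0,"grip": 1}]' --newtons 5

```text
time_s: 20.38
ee_pos: [0.5408, 0.2324, 0.0228]
eef_rot: [-1.57, 0.0, -1.866]
force: [-0.7, 0.5, 2.1]
grip_width: 0.0123
```

Request:
apply_moves --deltas '[{"dp": [0,0,0],"roll": 0,"grip": 1},{"dp": [0,0,0],"roll": 0,"grip": 1}]'

```text
time_s: 20.62
ee_pos: [0.5408, 0.2324, 0.0228]
eef_rot: [-1.57, 0.0, -1.866]
force: [-0.7, 0.2, 4.1]
grip_width: 0.0117
```

Request:
apply_moves --deltas '[{"dp": [0,-0.005,-0.0012],"roll": 0,"grip": 1},{"dp": [0,-0.005,-0.0018],"roll": 0,"grip": 1},{"dp": [0,-0.0096,-0.0039],"roll": 0,"grip": 1},{"dp": [0,-0.0092,-0.0047],"roll": 0,"grip": 1},{"dp": [0,-0.0087,-0.0055],"roll": 0,"grip": 1},{"dp": [0,0,0],"roll": 0,"grip": 1}]'

```text
time_s: 21.38
ee_pos: [0.5242, 0.2376, 0.0609]
eef_rot: [-1.57, 0.001, -1.866]
force: [0.5, -1.0, -0.7]
grip_width: 0.0121
```

```bash
cat > tilt.py <<'E'
from h import *
import sys
n=sys.argv[1]; o=ctrl.get_obs(); R0=R.from_euler("xyz",o["eef_rot"]).as_matrix(); p=o["ee_pos"]
def yell(im):
    H,S,V=cv2.split(cv2.cvtColor(im,cv2.COLOR_BGR2HSV)); m=((H>15)&(H<38)&(S>110)&(V>50)).astype(np.uint8)
    c=max(cv2.findContours(m,0,1)[0],key=cv2.contourArea); r=cv2.minAreaRect(c); b=cv2.boxPoints(r); return r,b
rs=[]
for cn in("wrist","side"):
    im,K,T=cam(cn); np.savez(f"{n}_{cn}.npz",im=im,K=K,T=T); cv2.imwrite(f"pics/{n}_{cn}.png",np.clip(im*1.5,0,255).astype(np.uint8))
    try:
        r,b=yell(im); print(cn,np.round(r[0],1),np.round(r[1],1),b.round(0).tolist()); rs.append(ray(K,T,*r[0]))
    except ValueError: print(cn,"no yellow")
print(o["time_s"],p.round(4),o["eef_rot"].round(3),o["force"].round(1),o["grip_width"].round(4))
if len(rs)==2:
    x=tri(rs); g=p-R0[:,1]*.008; loc=R0.T@(x-g); print("lip mid",x.round(4),"rel to grasp tool xyz",loc.round(4))
    # lip strip centre in cover frame from grasp: x=-(92.5+G-8), z=-(GZ) ; tilt from nominal
    for G,Z in((22,26),): print("tilt deg",np.degrees(np.arctan2(loc[1],-loc[2])-np.arctan2(Z,92.5+G-8)))
E
python3 tilt.py a1
```

```text
wrist [318.5 392. ] [14. 49.] [[294.0, 385.0], [343.0, 385.0], [343.0, 399.0], [294.0, 399.0]]
side [368.9 329.7] [ 7.3 39.9] [[356.0, 345.0], [375.0, 310.0], [382.0, 314.0], [362.0, 349.0]]Traceback (most recent call last):
  File "tilt.py", line 13, in <module>
    print(o["time_s"],p.round(4),o["eef_rot"].round(3),o["force"].round(1),o["grip_width"].round(4))
                                                                           ^^^^^^^^^^^^^^^^^^^^^
AttributeError: 'float' object has no attribute 'round'
```

```bash
cat > tilt.py <<'E'
from h import *
import sys
n=sys.argv[1]; G,Z=float(sys.argv[2]),float(sys.argv[3]); o=ctrl.get_obs(); R0=R.from_euler("xyz",o["eef_rot"]).as_matrix(); p=o["ee_pos"]
im,K,T=cam("side"); np.savez(f"{n}_side.npz",im=im,K=K,T=T); cv2.imwrite(f"pics/{n}_side.png",np.clip(im*1.5,0,255).astype(np.uint8))
H,S,V=cv2.split(cv2.cvtColor(im,cv2.COLOR_BGR2HSV)); m=((H>15)&(H<38)&(S>110)&(V>50)).astype(np.uint8)
c=max(cv2.findContours(m,0,1)[0],key=cv2.contourArea); r=cv2.minAreaRect(c); b=cv2.boxPoints(r)
g=p-R0[:,1]*.008; a,d=ray(K,T,*r[0]); x=a+d*((g-a)@R0[:,0])/(d@R0[:,0]); loc=R0.T@(x-g)
print(o["time_s"],p.round(4),o["force"].round(1),o["grip_width"],"lip px",np.round(r[0],1),np.round(r[1],1))
print("lip strip mid",x.round(4),"tool-rel",loc.round(4),"dist",np.hypot(loc[1],loc[2]),"nominal",np.hypot(84.5+G,Z),"tilt",np.degrees(np.arctan2(loc[1],-loc[2])-np.arctan2(Z,84.5+G)))
E
python3 tilt.py a1 22 25
```

```text
21.475 [0.5242 0.2373 0.06  ] [-0.   0.7 -0.3] 0.012206441604403909 lip px [369.  329.7] [ 7.5 39.9]
lip strip mid [0.423  0.268  0.0339] tool-rel [ 0.      0.0341 -0.1058] dist 0.1110986070067816 nominal 109.39492675622577 tilt 4.639607253494798
```

Request:
apply_moves --deltas '[{"dp": [0,0,0],"roll": 0,"grip": 1},{"dp": [0,0,0],"roll": 0,"grip": 1}]' --newtons 3

```text
time_s: 21.78
ee_pos: [0.5242, 0.2372, 0.0597]
eef_rot: [-1.571, -0.0, -1.866]
force: [0.9, -0.7, -1.8]
grip_width: 0.0118
```

```bash
python3 tilt.py a2 22 25
```

```text
21.775 [0.5242 0.2372 0.0597] [ 0.9 -0.7 -1.8] 0.011841852253817089 lip px [363.7 334.1] [ 6.9 38.9]
lip strip mid [0.4348 0.2644 0.001 ] tool-rel [ 0.      0.0667 -0.0935] dist 0.11483553880381431 nominal 109.39492675622577 tilt 22.322205169341295
```

Request:
apply_moves --deltas '[{"dp": [0,-0.0082,-0.0062],"roll": 0,"grip": 1},{"dp": [0,-0.0077,-0.0069],"roll": 0,"grip": 1},{"dp": [0,-0.0065,-0.007],"roll": 0,"grip": 1},{"dp": [0,0,0],"roll": 0,"grip": 1},{"dp": [0,0,0],"roll": 0,"grip": 1}]' --newtons 3

```text
time_s: 22.45
ee_pos: [0.505, 0.2431, 0.0824]
eef_rot: [-1.571, -0.0, -1.866]
force: [-0.3, -0.2, -1.3]
grip_width: 0.0121
```

```bash
python3 tilt.py a3 22 25
```

```text
22.45 [0.505  0.2431 0.0824] [-0.3 -0.2 -1.3] 0.012133387039412576 lip px [370.8 333.7] [ 7.  39.7]
lip strip mid [0.4178 0.2696 0.0198] tool-rel [ 0.      0.0706 -0.0912] dist 0.11533313263799186 nominal 109.39492675622577 tilt 24.52401608912422
```

Request:
apply_moves --deltas '[{"dp": [0,0,0],"roll": 0,"grip": 1},{"dp": [0,0,0],"roll": 0,"grip": 1},{"dp": [0,-0.03,0],"roll": 0,"grip": 1},{"dp": [0,-0.045,0],"roll": 0,"grip": 1},{"dp": [0,-0.035,0],"roll": 0,"grip": 1},{"dp": [0,0,0],"roll": -0.15,"grip": 1},{"dp": [0,0,0],"roll": -0.15,"grip": 1},{"dp": [0,0,0],"roll": -0.15,"grip": 1},{"dp": [0,0,0],"roll": 0,"grip": 1}]' --newtons 35

```text
time_s: 23.62
ee_pos: [0.505, 0.2431, 0.1923]
eef_rot: [-1.571, -0.0, -1.417]
force: [-0.3, -0.2, -1.9]
grip_width: 0.0113
```

Request:
apply_moves --deltas '[{"dp": [0.0442,0,0.0082],"roll": 0,"grip": 1},{"dp": [0.0442,0,0.0082],"roll": 0,"grip": 1},{"dp": [0.0442,0,0.0082],"roll": 0,"grip": 1},{"dp": [0.0442,0,0.0082],"roll": 0,"grip": 1},{"dp": [0.0442,0,0.0082],"roll": 0,"grip": 1},{"dp": [0.0442,0,0.0082],"roll": 0,"grip": 1},{"dp": [0.0442,0,0.0082],"roll": 0,"grip": 1},{"dp": [0,0,0],"roll": 0,"grip": 1},{"dp": [0,0,0],"roll": 0,"grip": 1}]'

```text
time_s: 24.75
ee_pos: [0.6093, -0.0534, 0.1922]
eef_rot: [-1.571, 0.0, -1.418]
force: [0.1, 0.3, -2.1]
grip_width: 0.0117
```

```bash
python3 tilt.py a4 22 25
```

```text
24.75 [ 0.6093 -0.0534  0.1922] [ 0.1  0.3 -2.1] 0.011694854624444528 lip px [229.6 294.2] [35.2  6.8]
lip strip mid [ 0.9369 -0.0028 -0.4082] tool-rel [-0.      0.6082  0.3317] dist 0.6928333329802643 nominal 109.39492675622577 tilt 105.39751335493449
```

View pics/a4_side.png

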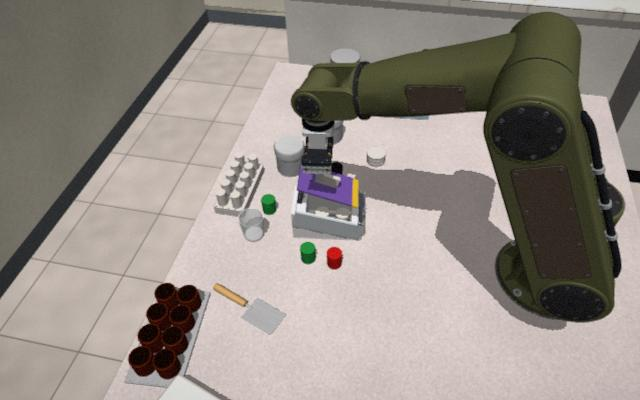

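Side view: cover held lip-down over the box, yellow lip at about (355,193). My mask picked the spatula handle; restricting the region.

```bash
sed -i 's/^c=max/m[:,:300]=0;m[260:]=0\nc=max/' tilt.py; python3 tilt.py a4 22 25; python3 - <<'E'
from h import *
d=np.load("a4_side.npz"); im=d["im"]; H,S,V=cv2.split(cv2.cvtColor(im,cv2.COLOR_BGR2HSV)); m=((H>15)&(H<38)&(S>110)&(V>50)).astype(np.uint8); m[:,:300]=0;m[260:]=0
c=max(cv2.findContours(m,0,1)[0],key=cv2.contourArea); print(cv2.boxPoints(cv2.minAreaRect(c)).round(1).tolist())
p=((H>118)&(H<148)&(S>90)).astype(np.uint8); c=max(cv2.findContours(p,0,1)[0],key=cv2.contourArea); print(cv2.approxPolyDP(c,2.5,True)[:,0].tolist())
E
```

```text
24.8 [ 0.6093 -0.0529  0.1923] [-0.5  0.1 -1.8] 0.011740353575479796 lip px [355. 193.] [28.  6.]
lip strip mid [ 0.5179 -0.067   0.1297] tool-rel [ 0.      0.0707 -0.0925] dist 0.11639454490877489 nominal 109.39492675622577 tilt 24.177805959455597
[[352.0, 179.0], [358.0, 179.0], [358.0, 207.0], [352.0, 207.0]]
[[301, 162], [299, 191], [350, 205], [351, 178], [332, 170], [332, 174], [341, 177], [335, 189], [315, 183], [314, 174], [301, 172]]
```

```bash
python3 - <<'E'
from h import *
d=np.load("a4_side.npz"); K,T=d["K"],d["T"]; yaw=.154; ex=np.array([np.cos(yaw),np.sin(yaw),0]); ey=np.array([-np.sin(yaw),np.cos(yaw),0]); L=np.array([.5913,-.0569,.006])
def on(u,v,y):
    o,r=ray(K,T,u,v); p=o+r*((y-(o-L)@ey)/(r@ey)); return np.array([(p-L)@ex,p[2]])
for y in(.05,-.05):
    q=[(299,191.5),(350.5,205.5),(358,207)] if y>0 else [(301,162),(351,178),(358,179)]
    P=[on(*a,y) for a in q]; print(y,[p.round(4).tolist() for p in P],"len",np.linalg.norm(P[0]-P[1]),"tilt",np.degrees(np.arctan2(P[0][1]-P[1][1],P[0][0]-P[1][0])))
E
```

```text
0.05 [[0.068, 0.18], [-0.0634, 0.1336], [-0.0829, 0.1288]] len 0.1393058446161199 tilt 19.440841490853384
-0.05 [[0.0718, 0.1884], [-0.0621, 0.1343], [-0.0812, 0.1313]] len 0.14442734519107936 tilt 21.99633119278008
```

Request:
apply_moves --deltas '[{"dp": [0.001,0.02,0.0025],"roll": 0,"grip": 1},{"dp": [0,0.022,0],"roll": 0,"grip": 1},{"dp": [0,0.009,0],"roll": 0,"grip": 1},{"dp": [0,0,0],"roll": 0,"grip": 1},{"dp": [0,0,0],"roll": 0,"grip": 1}]'

```text
time_s: 25.48
ee_pos: [0.6124, -0.0543, 0.1421]
eef_rot: [-1.57, -0.0, -1.416]
force: [0.6, 0.8, -1.0]
grip_width: 0.0119
```

```bash
python3 tilt.py a5 22 25; python3 - <<'E'
from h import *
d=np.load("a5_side.npz"); cv2.imwrite("pics/a5c.png",cv2.resize(d["im"][140:250,270:390],None,fx=5,fy=5,interpolation=cv2.INTER_CUBIC))
E
```

```text
25.475 [ 0.6124 -0.0543  0.1421] [ 0.6  0.8 -1. ] 0.011902433790516318 lip px [353. 205.] [ 5. 28.]
lip strip mid [ 0.5222 -0.0684  0.0796] tool-rel [-0.      0.0704 -0.0914] dist 0.11533560933480796 nominal 109.39492675622577 tilt 24.38913344868435
```

View pics/a5c.png

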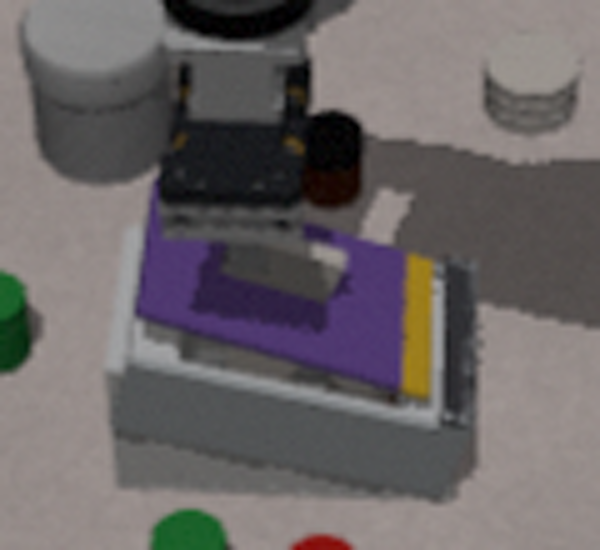

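Crop: cover parallel-ish over the deck with the yellow lip (crop 418,325) just up-slope of the dark ledge (455,340), raised at the top end. Guarded descent next.

Request:
apply_moves --deltas '[{"dp": [0,0.003,0],"roll": 0,"grip": 1},{"dp": [0,0.002,0],"roll": 0,"grip": 1},{"dp": [0,0,0],"roll": 0,"grip": 1}]'

```text
time_s: 25.9
ee_pos: [0.612, -0.0544, 0.1362]
eef_rot: [-1.571, 0.0, -1.416]
force: [0.2, -0.4, -1.8]
grip_width: 0.0115
```

Request:
apply_moves --deltas '[{"dp": [0,0.0015,0],"roll": 0,"grip": 1},{"dp": [0,0,0],"roll": 0,"grip": 1}]'

```text
time_s: 26.15
ee_pos: [0.6122, -0.0544, 0.1351]
eef_rot: [-1.57, -0.0, -1.416]
force: [-0.1, 0.5, 0.4]
grip_width: 0.0115
```

Request:
apply_moves --deltas '[{"dp": [0,0.0015,0],"roll": 0,"grip": 1},{"dp": [0,0,0],"roll": 0,"grip": 1}]'

```text
time_s: 26.4
ee_pos: [0.6122, -0.0544, 0.1341]
eef_rot: [-1.57, -0.0, -1.416]
force: [-3.4, 0.3, 5.2]
grip_width: 0.0117
```

Request:
apply_moves --deltas '[{"dp": [0,-0.001,0],"roll": 0,"grip": 1},{"dp": [0,0.0008,-0.0029],"roll": 0,"grip": 1},{"dp": [0,0.0008,-0.0029],"roll": 0,"grip": 1},{"dp": [0,0,0],"roll": 0,"grip": 1}]'

```text
time_s: 26.9
ee_pos: [0.6061, -0.0553, 0.1326]
eef_rot: [-1.571, 0.0, -1.416]
force: [0.2, 0.5, -1.7]
grip_width: 0.0119
```

Request:
apply_moves --deltas '[{"dp": [0,0.0008,-0.0029],"roll": 0,"grip": 1},{"dp": [0,0.0008,-0.0029],"roll": 0,"grip": 1},{"dp": [0,0,0],"roll": 0,"grip": 1}]'

```text
time_s: 27.28
ee_pos: [0.6004, -0.0562, 0.1311]
eef_rot: [-1.571, 0.0, -1.416]
force: [-1.2, 0.3, -2.2]
grip_width: 0.0121
```

Request:
apply_moves --deltas '[{"dp": [0,0.0008,-0.0029],"roll": 0,"grip": 1},{"dp": [0,0,0],"roll": 0,"grip": 1}]'

```text
time_s: 27.52
ee_pos: [0.5976, -0.0566, 0.1304]
eef_rot: [-1.571, 0.0, -1.416]
force: [-0.1, 0.9, -1.0]
grip_width: 0.0118
```

Request:
apply_moves --deltas '[{"dp": [0,0.0005,-0.002],"roll": 0,"grip": 1},{"dp": [0,0,0],"roll": 0,"grip": 1}]'

```text
time_s: 27.78
ee_pos: [0.5957, -0.0569, 0.1299]
eef_rot: [-1.571, 0.0, -1.416]
force: [-0.2, 0.1, -1.8]
grip_width: 0.0114
```

```bash
python3 tilt.py a6 22 25
```

```text
27.775 [ 0.5957 -0.0569  0.1299] [-0.2  0.1 -1.8] 0.011429726528870464 lip px [357. 208.] [26.  2.]
lip strip mid [ 0.5111 -0.0701  0.0678] tool-rel [ 0.      0.0701 -0.0856] dist 0.1106323102296825 nominal 109.39492675622577 tilt 26.102953298022555
```

Request:
apply_moves --deltas '[{"dp": [0,0.0005,-0.002],"roll": 0,"grip": 1},{"dp": [0,0,0],"roll": 0,"grip": 1}]'

```text
time_s: 28.08
ee_pos: [0.5944, -0.0573, 0.13]
eef_rot: [-1.569, -0.001, -1.416]
force: [5.0, -0.6, 0.6]
grip_width: 0.0116
```

Request:
apply_moves --deltas '[{"dp": [0,0.0004,-0.0015],"roll": 0,"grip": 1},{"dp": [0,0,0],"roll": 0,"grip": 1}]'

```text
time_s: 28.32
ee_pos: [0.594, -0.0575, 0.1304]
eef_rot: [-1.565, -0.001, -1.416]
force: [10.2, -0.0, 3.5]
grip_width: 0.0109
```

Request:
apply_moves --deltas '[{"dp": [0,0,0.0035],"roll": 0,"grip": 1},{"dp": [0,0,0],"roll": 0,"grip": 1},{"dp": [0,0.0025,0.0015],"roll": 0,"grip": 1},{"dp": [0,0.0025,0.0015],"roll": 0,"grip": 1},{"dp": [0,0.0025,0.0015],"roll": 0,"grip": 1},{"dp": [0,0.0025,0.0015],"roll": 0,"grip": 1},{"dp": [0,0,0],"roll": 0,"grip": 1}]' --newtons 4

```text
time_s: 29.2
ee_pos: [0.6019, -0.056, 0.1195]
eef_rot: [-1.57, -0.0, -1.416]
force: [-3.4, -0.3, 5.9]
grip_width: 0.0115
```

```bash
python3 tilt.py a7 22 25; python3 - <<'E'
from h import *
d=np.load("a7_side.npz"); cv2.imwrite("pics/a7c.png",cv2.resize(d["im"][140:250,270:390],None,fx=5,fy=5,interpolation=cv2.INTER_CUBIC))
E
```

```text
29.2 [ 0.6019 -0.056   0.1195] [-3.4 -0.3  5.9] 0.011452582820641837 lip px [357.  208.5] [27.  2.]
lip strip mid [ 0.511  -0.0701  0.0656] tool-rel [ 0.      0.0618 -0.092 ] dist 0.11079973085747236 nominal 109.39492675622577 tilt 20.68837520216707
```

Request:
apply_moves --deltas '[{"dp": [0,0.002,0.001],"roll": 0,"grip": 1},{"dp": [0,0.002,0.001],"roll": 0,"grip": 1},{"dp": [0,0,0],"roll": 0,"grip": 1}]'

```text
time_s: 29.62
ee_pos: [0.6032, -0.0558, 0.1142]
eef_rot: [-1.572, 0.0, -1.416]
force: [-2.4, -1.3, -3.9]
grip_width: 0.0121
```

Request:
apply_moves --deltas '[{"dp": [0,0.002,0.0005],"roll": 0,"grip": 1},{"dp": [0,0.002,0.0005],"roll": 0,"grip": 1},{"dp": [0,0,0],"roll": 0,"grip": 1}]'

```text
time_s: 30.0
ee_pos: [0.6049, -0.0555, 0.1109]
eef_rot: [-1.57, -0.0, -1.416]
force: [2.2, -0.7, -4.3]
grip_width: 0.0118
```

```bash
python3 tilt.py a8 22 25
```

```text
30.0 [ 0.6049 -0.0555  0.1109] [ 2.2 -0.7 -4.3] 0.011761065417053967 lip px [357.  208.5] [27.  2.]
lip strip mid [ 0.511  -0.0701  0.0657] tool-rel [ 0.      0.0531 -0.0951] dist 0.10892176066943987 nominal 109.39492675622577 tilt 15.976727359421288
```

Force peaked and then dropped, consistent with the ball snapping over. Releasing and pressing near the top edge to make sure.

Request:
apply_moves --deltas '[{"dp": [0,0,0],"roll": 0,"grip": 0.2},{"dp": [0,0,0],"roll": 0,"grip": 0.2},{"dp": [0,0,0],"roll": 0,"grip": 0.2},{"dp": [0,-0.03,0],"roll": 0,"grip": 0.2},{"dp": [0,-0.05,0],"roll": 0,"grip": 0.2},{"dp": [0,-0.03,0],"roll": 0,"grip": 0.2},{"dp": [0,0,0],"roll": 0,"grip": 1},{"dp": [0,0,0],"roll": 0,"grip": 1}]'

```text
time_s: 31.05
ee_pos: [0.6043, -0.0554, 0.2199]
eef_rot: [-1.572, 0.0, -1.416]
force: [-0.7, -0.3, -0.3]
grip_width: 0.0212
```

```bash
python3 tilt.py a9 22 25; cat > fin.py <<'E'
from h import *
import sys
yaw=.154; ex=np.array([np.cos(yaw),np.sin(yaw),0]); ey=np.array([-np.sin(yaw),np.cos(yaw),0]); L=np.array([.5913,-.0569,.006])
c,s=np.cos(np.radians(15)),np.sin(np.radians(15)); O=L-.094*ex+np.array([0,0,.056]); dx=c*ex+np.array([0,0,s]); dz=-s*ex+np.array([0,0,c])
for cn in("side","wrist"):
    im,K,T=cam(cn); np.savez(f"{sys.argv[1]}_{cn}.npz",im=im,K=K,T=T)
    H,S,V=cv2.split(cv2.cvtColor(im,cv2.COLOR_BGR2HSV)); p=((H>118)&(H<148)&(S>90)).astype(np.uint8); q=max(cv2.findContours(p,0,1)[0],key=cv2.contourArea)
    ap=cv2.approxPolyDP(cv2.convexHull(q),2,True)[:,0]
    for a in ap:
        o,r=ray(K,T,*a); t=((O+.005*dz-o)@dz)/(r@dz); x=o+t*r-O; print(cn,a,"deck xy on z=5:",(1e3*np.array([x@dx,x@ey])).round(1))
    for P in((168,50),(168,-50),(14,50),(14,-50)):
        print(" expect",P,proj(K,T,O+P[0]/1e3*dx+P[1]/1e3*ey+.005*dz).round(1))
E
python3 fin.py f1
```

```text
31.05 [ 0.6043 -0.0554  0.2199] [-0.7 -0.3 -0.3] 0.0212087305983301 lip px [357.  208.5] [27.  2.]
lip strip mid [ 0.511  -0.0699  0.0659] tool-rel [ 0.      0.1621 -0.0942] dist 0.18747274120755514 nominal 109.39492675622577 tilt 46.63089833204781
side [306 184] deck xy on z=5: [162.6 -46.5]
side [355 195] deck xy on z=5: [ 21.3 -45.2]
side [354 221] deck xy on z=5: [22.  50.4]
side [303 211] deck xy on z=5: [161.9  52.9]
 expect (168, 50) [300.8 209.7]
 expect (168, -50) [304.2 182.7]
 expect (14, 50) [356.9 221.5]
 expect (14, -50) [357.5 194.3]
wrist [379 141] deck xy on z=5: [165.4 -48.8]
wrist [367 278] deck xy on z=5: [ 20.  -49.8]
wrist [271 278] deck xy on z=5: [19.8 47.4]
wrist [258 141] deck xy on z=5: [165.3  47.8]
 expect (168, 50) [254.9 137.8]
 expect (168, -50) [380.8 137.9]
 expect (14, 50) [268.9 282.3]
 expect (14, -50) [366.7 282.4]
```

Request:
apply_moves --deltas '[{"dp": [0,0,0.029],"roll": 0,"grip": 1},{"dp": [0,0.05,0],"roll": 0,"grip": 1},{"dp": [0,0.035,0],"roll": 0,"grip": 1},{"dp": [0,0.014,0],"roll": 0,"grip": 1},{"dp": [0,0,0],"roll": 0,"grip": 1}]'

```text
time_s: 31.82
ee_pos: [0.6332, -0.051, 0.1217]
eef_rot: [-1.572, 0.0, -1.416]
force: [-0.3, 0.7, 0.0]
grip_width: 0.0006
```

Request:
apply_moves --deltas '[{"dp": [0,0.003,0],"roll": 0,"grip": 1},{"dp": [0,0.002,0],"roll": 0,"grip": 1},{"dp": [0,0.0015,0],"roll": 0,"grip": 1},{"dp": [0,0,0],"roll": 0,"grip": 1}]'

```text
time_s: 32.33
ee_pos: [0.6339, -0.0511, 0.1168]
eef_rot: [-1.569, -0.001, -1.416]
force: [-1.4, 0.6, 6.4]
grip_width: 0.0007
```

Request:
apply_moves --deltas '[{"dp": [0,0.0015,0],"roll": 0,"grip": 1},{"dp": [0,0,0],"roll": 0,"grip": 1}]'

```text
time_s: 32.58
ee_pos: [0.634, -0.0511, 0.1164]
eef_rot: [-1.568, -0.001, -1.416]
force: [-5.6, 1.1, 15.9]
grip_width: 0.0005
```

Stiff contact at 16 N at exactly the flush height (tip 105.6 mm vs 106 expected). Retreating and doing the final check.

Request:
apply_moves --deltas '[{"dp": [0,-0.02,0],"roll": 0,"grip": 1},{"dp": [0,-0.05,0],"roll": 0,"grip": 1},{"dp": [0,-0.05,-0.03],"roll": 0,"grip": 1},{"dp": [0,0,-0.04],"roll": 0,"grip": 1},{"dp": [0,0,0],"roll": 0,"grip": 1},{"dp": [0,0,0],"roll": 0,"grip": 1}]'

```text
time_s: 33.33
ee_pos: [0.5646, -0.0618, 0.2343]
eef_rot: [-1.57, -0.0, -1.416]
force: [0.4, 0.1, 0.3]
grip_width: 0.0005
```

```bash
python3 fin.py f2 | grep wrist; python3 - <<'E'
from h import *
d=np.load("f2_wrist.npz"); cv2.imwrite("pics/f2.png",np.clip(d["im"]*1.2,0,255).astype(np.uint8))
E
```

```text
wrist [259  90] deck xy on z=5: [165.1  47.4]
wrist [379  92] deck xy on z=5: [163.6 -49.8]
wrist [365 237] deck xy on z=5: [ 19.  -48.6]
wrist [271 237] deck xy on z=5: [18.9 47.7]
```

View pics/f2.png

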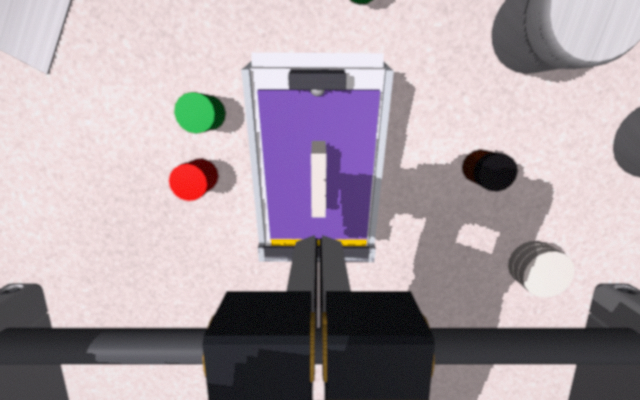

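The cover lies square in the deck: the lip is under the ledge with only a thin yellow strip showing at (318,242), and the ball is over the top edge at (318,91). The bystanders in view (green, red and black jars, lids) look unmoved. Handing in.

```bash
python3 -c "
from station import ctrl
print(ctrl.hand_in())"
```

```text
the job is handed in; nothing more can be done
None
```

I handed the job in at about 33 s with the old jar at the front wall, the new jar behind it, and the cover snapped shut. No verdict is reported.

- **Old jar:** The first two drags failed because the base stuck and the jar leaned in the grip, then rocked back on release. On the third try I lifted it a few mm and carried it forward. It measured lane x ≈ −41 mm, y ≈ 2 mm.
- **New jar:** I set it down slowly behind the old one, without dropping it. It measured lane x ≈ 16 mm, y ≈ 1 mm.
- **Cover:**
  - I gripped it near the top end of the rib and let it swing lip-down under a light grip. It reached only about 7–10° from the deck rather than 20°, because friction in the grip held it there. The two tilt estimates differed by a few degrees.
  - That was enough: the lip slid under the ledge to the end stop, and the force rose and then dropped as the top edge passed the ball.

**Last checks:**
- A 16 N press near the top edge met stiff contact within about 0.5 mm of the flush height.
- The last pictures put the top edge at deck x ≈ 164–165 mm, with only a thin strip of lip showing. By the 165 mm plate length the lip's end is near x ≈ 0; the lip itself cannot be seen under the ledge.
- The jars could not be seen once the cover was on, so their positions come from before closing.
- The bystanders visible in the last view looked unmoved. Not all of them were in it, and I did not measure any against their starting positions.

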